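# Lever a stuck test-fixture plate up off its guide posts

## Task

The heavy steel nest plate of the board-test fixture has stuck right down on its guide posts. Turn the pry bar round so that its chisel tip points at the fixture, slip the tip under the plate's front edge with the bar lying over the steel fulcrum block, and gently press the handle end down until the plate stands about 10 mm higher; it stays where it is left. Raise the plate with the bar on the block only, not by hand and not by prying on the housing; then draw the bar out and lay it flat on the bench, clear of the fixture and the block, leaving the block standing and everything else undisturbed.

Things in the scene. Friction and masses are not known exactly. Their poses are not given: they have to be found in the camera images.
- lip (a point): Middle of the lower front edge of the heavy steel nest plate (180 deep, 226 wide, 14 thick), the edge to lever on; 74 mm above the bench with the plate down, and rises with it. Axes: x level, into the fixture; y along the edge; z up. The gap under the edge is 10 mm high at first.
- plate (a joint): Height of the nest plate (about 2.2 kg) above its stuck position, m: 0 stuck down, 0.018 top of its travel. Stiff greased guide posts let it slide straight up only: it needs some 50 to 65 N at the edge and stays at whatever height it is left.
- block_top (a point): Middle of the top ridge of the loose steel fulcrum block (1.5 kg, 46 thick), 62 mm above the bench. Its half-round top has 13 mm radius; the 80 mm long ridge runs along its y axis; x points across it to the fixture, z up. It already stands where it is needed, ridge roughly parallel to the plate's edge and 40 to 55 mm in front of it.
- bar_mid (a point): Centre of the steel pry bar (300 long, 14 thick, 0.45 kg; 7 mm above the bench when flat). x points along it to the chisel tip, z through its thickness. Shank 16 wide from x = -40 to +90 mm, black handle sleeve 22 wide from -150 to -40, then a taper on both faces to a tip 20 wide, 4 thick at +150. Balances at about -10 mm. Starts with its tip pointing away from the fixture.
- bar_tip (a point): Middle of the pry bar's chisel end, 150 mm from the bar's centre along its x axis, half-way up its thickness.
- microscope: Stereo microscope on a pole stand, fixed, about 370 tall, base 240 (along its x) by 200 (along its y); origin on the bench at the middle of the base's +y side, the side nearest the work. Not to be touched.
- fixture: The whole test fixture (housing, plate, posts), fixed, 185 deep, 234 wide; origin on the bench straight below the middle of the plate's front edge, x into the fixture, z up. The four guide posts rise to 132 mm.
- housing: Grey housing under the plate; same origin and axes as the fixture. Its flat top, 64 mm above the bench, begins 2 mm behind the plate's edge. A steel stop strip (8 high, 170 wide) across it, 26 mm behind the edge, stops a bar tip pushed into the gap. Post shoulders, 22 across, stand in the gap 15 mm behind the edge at y = +-95.
- spool: Bystander: small spool, 58 across, 50 tall, loose; origin at its foot.
- flux: Bystander: small white bottle, 38 across, 85 tall, loose; origin at its foot.
- cup: Bystander: white plastic cup, 72 across, 80 tall, loose, light; origin at its foot.

How it is judged:
By the outcome, as a careful person would: the job done as asked, in the order asked, and still so for the second after the job is handed in, with the robot touching nothing.
It also fails if it takes over 67 s, if anything falls off the work surface, if the arm or the gripper's body presses on something with over 40 N, if the wrist force passes 120 N, or if a joint passes its speed limit or range.

## Robot

A 6-joint arm with a two-finger parallel gripper is mounted at the origin on the work surface. World frame = base frame: x ahead of the robot, y to its left, z up, the work surface at z = 0. Lengths are in m, angles in rad, forces in N, time in s.
With the tool pointing down it reaches from about 0.35 to 0.775 m from the base axis. Payload 7.3 kg.
Tool frame: the origin (TCP) lies between the finger pads; the fingertips stand 25 mm ahead of it and the grasp point (between the pads) lies 6 mm ahead of it; z points along the fingers, y is the line along which they close (so a half turn about z gives the same grasp; the last joint's range is limited). The gripper opens to 92 mm and grips with 3 to 60 N. Pads are 19 mm wide; open, the fingers measure 130 mm over their backs; the gripper's body (75 mm by 190 mm) begins 47 mm behind the grasp point.
Start: joints at [1.075, 0.342, 1.524, -0, 1.275, -0.146], TCP at [0.18, 0.493, 0.252] pointing down, gripper open.
Joint ranges: [-2.53, 2.53], [-0.77, 2.02], [0.04, 2.7], [-1, 4.14], [0.28, 2.66], [-3.11, 3.11]. Speed limits (rad/s): [2.57, 2.57, 3.14, 3.14, 3.14, 3.14].

## Interface

Orientations are given as a unit quaternion [w, x, y, z].
In Python, from plant import r gives the robot as it stands.
- The arm moves only by the shell command python3 -m creep 'ROWS' [OPENING] [FORCE]. ROWS is JSON, a list of rows, each a list of 6 numbers: the shift along the tool's x, y, z in mm, then the turn, a rotation vector about the tool's x, y, z in degrees. In form: [[x, y, z, ax, ay, az], ...]. A call has 1 to 10 rows; each row shifts and turns the commanded pose from where the row before left it, along the tool's axes as they then stand; what a row does not reach is not made up. A row lasts 1/8 s, in which the tool goes at most 62.5 mm and 10.7 degrees, less where a joint would pass 70% of its speed; a pose out of reach is approached as far as the arm can. A call with a gripper value outside its range is refused whole. OPENING is the closure in counts, from 0 (fully open) to 255 (shut), set as the call begins (- or left out, the last holds). The fingers move at their own pace and stop on an object; FORCE is the grip in N (left out, the last holds). Time passes only in rows, so rows that do not move let the fingers close. It gives the time, the measured TCP pose, the force, the opening and the grip force at its end, in the units of the state.
- r.read_state(): the state, without advancing time (a new reading comes with each control period).
- r.capture(name): name is "side" or "top"; returns (picture, depth): 400x640x3 uint8, red, green, blue; 400x640 float32, m along the optical axis (not along the pixel's ray), 0 where there is no reading.
- r.get_calibration(name): a dict with "mtx" (3x3 intrinsics, pixels), "extrinsics" (4x4, takes a point from world to camera coordinates). Camera axes: x right, y down, z forward; pixel columns grow to the right and rows downward; lengths in m; the calibration is good to about 2 mm. A picture is of the moment at which its call begins. get_calibration takes no time and is no camera call.
- r.sign_off(): hands the job in; it is judged then, once.
Trained networks look in the newest picture that a camera, given by its name, has taken for a name from the list of things; names that differ only in an ending like _2 or _b are one class to them, and where a whole thing is asked for, a point or a joint stands for the part that bears it (a point fixed in the world has none). Each returns a list of dicts, best first, with "confidence" (0 to 1); they miss things now and then, are a little off and sometimes report something else, mostly with a low value. They report only what shows in the picture. A call takes as long as a camera call.
- r.search_frame(camera, label): "point" ([x, y, z] in m, in world coordinates, good to about 4 mm: the middle of the surface that is visible of it).
The state is a dict: "clock": time; "qpos": joint angles; "qd": joint speeds; "tau": joint torques, N m; "eef_pos": TCP position; "orientation": TCP orientation; "ft_force": force on the tool from outside, world axes, zero at the start; "moment": the same for the moment, N m; "width": opening from 0.0 (shut) to 1.0 (fully open); "gripper_force": force on a finger pad.
Only numpy, scipy, OpenCV 4.12 (cv2) and the standard library are available. Lean on these libraries where they do the work, as an engineer would, in place of code of your own. Each camera call takes 0.05 s, during which the arm holds its last target. There are 200 camera calls.

## Working session

There is one attempt and no reset: what is moved stays moved. The work goes in short steps, Python scripts to look and compute and a shell command to move; the robot and the scene stay as the last step left them, time stands still between calls to the robot, and variables do not carry over. Pictures are saved under pics/ and viewed, at most 10 in all, crops included, and the job is handed in when it is done.

```bash
mkdir -p pics; ls
python3 - <<'E'
from plant import r
import cv2,numpy as np
for c in("top","side"):
    p,d=r.capture(c); cv2.imwrite(f"pics/{c}0.png",p[:,:,::-1]); np.save(f"{c}_d.npy",d)
    k=r.get_calibration(c);print(c,k["mtx"].tolist(),np.round(k["extrinsics"],4).tolist())
    for l in("lip","plate","block_top","bar_mid","bar_tip","microscope","fixture","spool","flux","cup"):
        print(l,[(np.round(x["point"],3).tolist(),round(x["confidence"],2)) for x in r.search_frame(c,l)[:2]])
s=r.read_state();print(s)
E
```

```text
pics
top [[410.62607622885713, 0.0, 318.6577222503272], [0.0, 410.62607622885713, 198.62992607574446], [0.0, 0.0, 1.0]] [[-0.0158, -0.9998, -0.0086, -0.0832], [-0.9968, 0.0164, -0.0785, 0.5866], [0.0787, 0.0073, -0.9969, 1.055], [0.0, 0.0, 0.0, 1.0]]
lip [([0.526, 0.296, 0.093], 0.87)]
plate [([0.524, 0.294, 0.087], 0.83)]
block_top [([0.524, 0.289, 0.087], 0.66), ([0.49, 0.153, 0.054], 0.62)]
bar_mid [([0.526, -0.174, 0.013], 0.7)]
bar_tip [([0.526, -0.176, 0.017], 0.85)]
microscope [([0.632, -0.485, 0.199], 0.58), ([0.525, 0.297, 0.091], 0.5)]
fixture [([0.526, 0.284, 0.089], 0.78)]
spool [([0.756, 0.023, 0.05], 0.94)]
flux [([0.518, 0.212, 0.046], 0.68), ([0.781, -0.123, 0.057], 0.6)]
cup [([0.349, 0.211, 0.035], 0.6)]
side [[381.6715296080659, 0.0, 316.96704238443647], [0.0, 381.6715296080659, 202.92353176334456], [0.0, 0.0, 1.0]] [[0.8581, -0.5135, -0.006, -0.5287], [-0.3913, -0.6461, -0.6553, 0.2316], [0.3326, 0.5647, -0.7553, 0.8852], [0.0, 0.0, 0.0, 1.0]]
lip [([0.52, 0.285, 0.092], 0.86)]
plate [([0.519, 0.288, 0.088], 0.88), ([0.492, 0.211, 0.044], 0.72)]
block_top [([0.485
[... 336 characters left out ...]
0.182, 0.053], 0.72)]
{'clock': 1.1, 'qpos': array([ 1.07498800e+00,  3.41972673e-01,  1.52407641e+00, -1.42824090e-05,
        1.27540423e+00, -1.45997211e-01]), 'qd': array([ 0.00115746, -0.00025067, -0.00045835,  0.00040808,  0.00097966,
        0.00025362]), 'tau': array([ 4.58607974e-04, -4.31144428e+01, -2.44483280e+01,  7.17265438e-02,
        4.80713986e-02, -6.57717874e-05]), 'eef_pos': array([0.1799215 , 0.49323321, 0.25176295]), 'orientation': array([2.84577060e-05, 1.74013089e-01, 9.84743337e-01, 6.39550578e-05]), 'ft_force': array([ 0.5799185 , -0.13486887, -0.70784317]), 'moment': array([-0.01969354, -0.01377379, -0.00277283]), 'gripper_force': 0.0, 'width': 0.9981951939713791}
```

View pics/top0.png

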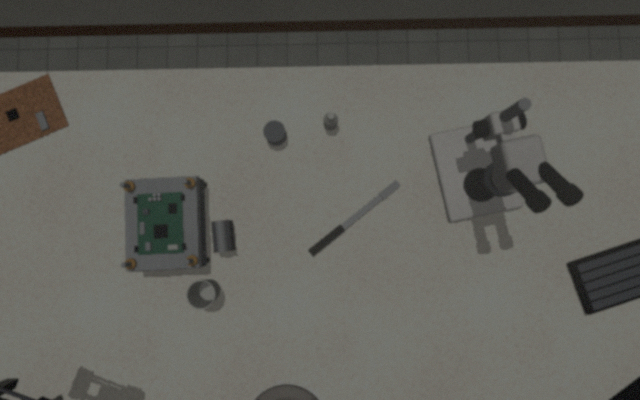

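View pics/side0.png

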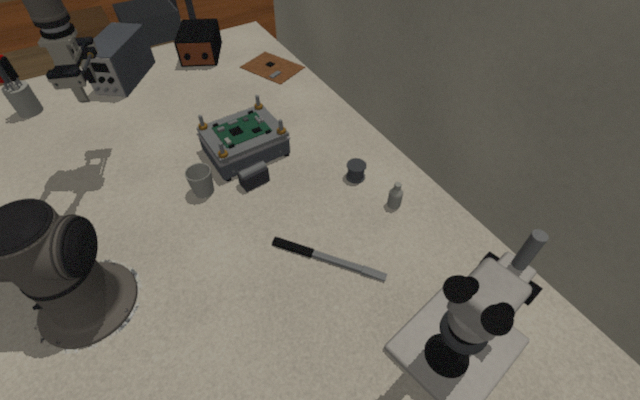

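The top view shows the fixture at cols 125–208 with its front edge at col ~207 (facing world −y). The block is at (224,237), the bar's handle end at (312,251) and its tip at (397,184), the cup at (203,293), the spool at (275,133) and the flux bottle at (331,121). The side view agrees. Next I'll measure these accurately.

```bash
cat > h.py <<'E'
from plant import r
import cv2,numpy as np
def cloud(c,d):
    k=r.get_calibration(c);K=k["mtx"];T=np.linalg.inv(k["extrinsics"])
    v,u=np.mgrid[:400,:640]
    P=np.stack([(u-K[0,2])*d/K[0,0],(v-K[1,2])*d/K[1,1],d],-1)
    W=P@T[:3,:3].T+T[:3,3]; W[d==0]=np.nan
    return W
def rect(p):
    (c,s,a)=cv2.minAreaRect((p[:,:2]*1000).astype(np.float32)); return np.round(c,1),np.round(s,1),round(a,1)
def sel(W,x,y,z):
    m=(W[...,0]>x[0])&(W[...,0]<x[1])&(W[...,1]>y[0])&(W[...,1]<y[1])&(W[...,2]>z[0])&(W[...,2]<z[1]);return W[m]
E
python3 - <<'E'
from h import *
for c in("top","side"):
    W=cloud(c,np.load(c+"_d.npy"))
    b=sel(W,(.3,.7),(-.4,.1),(-.01,.01)); 
    print(c,"bench z",np.median(b[:,2]),b[:,2].std())
    p=sel(W,(.38,.66),(.15,.42),(.078,.1)); print("plate",rect(p),np.median(p[:,2]),len(p))
    q=sel(W,(.42,.56),(.10,.185),(.04,.075)); print("block",rect(q),np.percentile(q[:,2],[50,95]),len(q))
    t=sel(W,(.42,.56),(.10,.185),(.057,.075)); print("ridge",t.mean(0),rect(t))
    b=sel(W,(.4,.66),(-.32,-.03),(.008,.03)); print("bar",rect(b),b.mean(0),len(b))
    for n,x,y,z in(("cup",(.29,.42),(.14,.27),(.06,.1)),("spool",(.7,.82),(-.03,.07),(.035,.07)),("flux",(.72,.84),(-.18,-.08),(.03,.1))):
        s=sel(W,x,y,z); print(n,rect(s),s[:,2].max())
    # front edge by slices
    for x in(.42,.45,.48,.51,.54,.57,.6,.62):
        s=sel(W,(x-.004,x+.004),(.15,.42),(.08,.1)); 
        if len(s): print(x,np.round(s[:,1].min(),4),end="; ")
    print()
E
```

```text
top bench z -0.000397194044015059 0.002107229180440964
plate (array([508.4, 287.3]), array([265. , 201.3]), 2.5) 0.08868168847900759 6584
block (array([492.6, 157.2]), array([80. , 46.5]), 5.5) [0.05442521 0.06271372] 597
ridge [0.49340228 0.15669547 0.06046221] (array([492.8, 156.6]), array([79.8, 22.3]), 4.9)
bar (array([ 535.6, -185.1]), array([ 21.9, 298.7]), 37.9) [ 0.5291415  -0.1770903   0.01314291] 800
cup (array([376.1, 212.1]), array([124.2,  71.4]), 25.2) 0.09141737705033282
spool (array([762.8,  21.7]), array([55.3, 57.2]), 87.5) 0.054890776295797306
flux (array([ 788. , -125.7]), array([32.4, 36.7]), 2.1) 0.08789964422352403
0.42 0.2026; 0.45 0.2035; 0.48 0.2039; 0.51 0.2057; 0.54 0.2071; 0.57 0.2077; 0.6 0.2094; 0.62 0.2102; 
side bench z -0.0001975869112479378 0.0016296677687292053
plate (array([507.3, 292.8]), array([266.2, 193. ]), 3.6) 0.0893317078717184 2923
block (array([491.4, 158.2]), array([81.2, 50.7]), 5.5) [0.05370174 0.06294195] 405
ridge [0.49186298 0.15574894 0.06062958] (array([492. , 155.8]), array([80.1, 22.1]), 7.8)
bar (array([ 534.3, -183.8]), array([ 24.2, 299.9]), 38.0) [ 0.53242876 -0.18391279  0.01290253] 869
cup (array([374.2, 214.3]), array([124.7,  74.4]), 26.6) 0.09011985075013162
spool (array([760.2,  21.4]), array([56.8, 55.5]), 55.6) 0.05487186744285022
flux (array([ 784.8, -128.7]), array([29.5, 36.1]), 25.6) 0.08733051029608407
0.42 0.2007; 0.45 0.2032; 0.48 0.2037; 0.51 0.207; 0.54 0.2082; 0.57 0.2087; 0.6 0.2088; 0.62 0.2092;
```

Run:
```python
import cv2
a=cv2.imread("pics/top0.png")
cv2.imwrite("pics/c1.png",cv2.resize(a[165:320,110:310],None,fx=3.9,fy=3.8,interpolation=cv2.INTER_CUBIC))
```

```text
(no output)
```

View pics/c1.png

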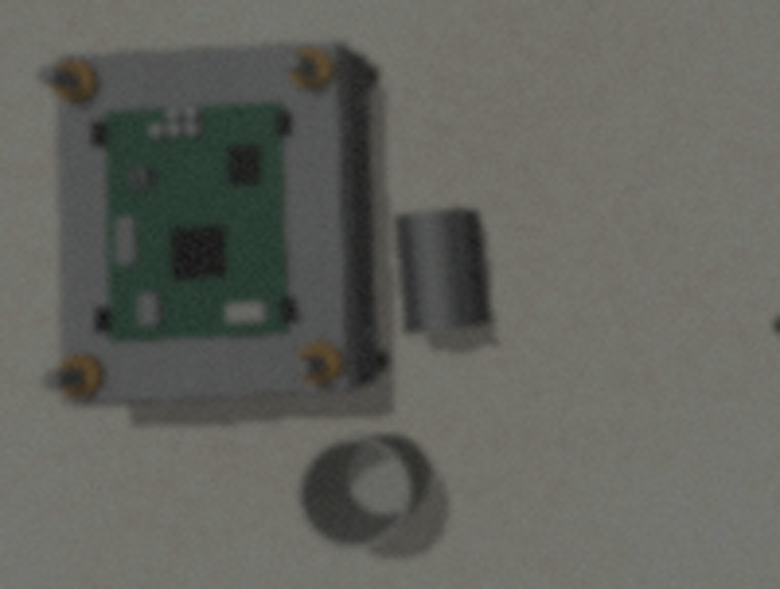

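The crop confirms the plate's front edge at crop col ~345 and the block clear in front of it (400–490, 210–330). The cup is off to the side. The black handle is at the bar's near-fixture end. Next I'll move over the bar.

```bash
cat >> h.py <<'E'
from scipy.spatial.transform import Rotation as Ro
def go(p,x,pitch=0):
    """print shift (mm, current tool axes) to p, then turn (deg rotvec) so tool x has direction yaw x (deg) and pitch (deg, + = x up)"""
    s=r.read_state();q=s["orientation"];R=Ro.from_quat([q[1],q[2],q[3],q[0]])
    y=np.radians(x);b=np.radians(pitch)
    X=np.array([np.cos(y)*np.cos(b),np.sin(y)*np.cos(b),np.sin(b)]);Y=np.array([np.sin(y),-np.cos(y),0])
    T=Ro.from_matrix(np.stack([X,Y,np.cross(X,Y)],1))
    print("t",round(s["clock"],2),"tcp",np.round(s["eef_pos"]*1000,1),"F",np.round(s["ft_force"],1),"q6",round(s["qpos"][5],2))
    print("shift",np.round(R.inv().apply(np.array(p)-s["eef_pos"])*1000,1),"turn",np.round((R.inv()*T).as_rotvec(degrees=True),2),"shift after turn",np.round(T.inv().apply(np.array(p)-s["eef_pos"])*1000,1))
E
python3 -m creep '[[-48,-25,0,0,0,0],[-48,-25,0,0,0,0],[-48,-25,0,0,0,0],[-48,-25,0,0,0,0],[-48,-25,0,0,0,0],[-48,-25,0,0,0,0]]'
python3 -m creep '[[-29,-42,0,0,0,0],[-29,-42,0,0,0,0],[-29,-42,0,0,0,0],[-29,-42,0,0,0,0],[-29,-42,0,0,0,0],[-29,-42,0,0,0,0],[-29,-42,0,0,0,0],[-29,-42,0,0,0,0]]'
python3 -m creep '[[0,0,0,0,0,10],[0,0,0,0,0,10],[0,0,0,0,0,10],[0,0,0,0,0,10],[0,0,0,0,0,10],[0,0,0,0,0,10],[0,0,0,0,0,10],[0,0,0,0,0,10],[0,0,0,0,0,10],[0,0,0,0,0,10]]'
python3 -m creep '[[0,0,0,0,0,10],[0,0,0,0,0,10],[0,0,0,0,0,10],[0,0,0,0,0,10],[0,0,0,0,0,10],[0,0,0,0,0,10],[0,0,0,0,0,10],[0,0,0,0,0,10],[0,0,0,0,0,10],[0,0,0,0,0,10]]'
python3 -c "
from h import *
go([.504,-.145,.027],-52)"
```

```text
clock: 1.85
eef_pos: [0.4001, 0.2522, 0.2519]
orientation: [0.0, 0.174, 0.985, 0.0]
ft_force: [0.5, 0.2, 0.0]
width: 0.998
gripper_force: 0.0
clock: 2.85
eef_pos: [0.5021, -0.1433, 0.2518]
orientation: [0.0, 0.174, 0.985, 0.0]
ft_force: [0.4, 0.4, 0.4]
width: 1.001
gripper_force: 0.0
clock: 4.1
eef_pos: [0.5019, -0.1415, 0.2517]
orientation: [-0.0, 0.868, 0.497, 0.0]
ft_force: [-0.7, 0.4, 0.6]
width: 0.995
gripper_force: 0.0
clock: 5.35
eef_pos: [0.5019, -0.1415, 0.2517]
orientation: [-0.0, 0.939, -0.345, 0.0]
ft_force: [0.1, -0.7, 0.1]
width: 0.996
gripper_force: 0.0
t 5.35 tcp [ 501.9 -141.5  251.7] F [ 0.1 -0.7  0.1] q6 1.85
shift [  3.9   1.3 224.7] turn [-1.000e-02 -0.000e+00  1.163e+01] shift after turn [  4.    0.4 224.7]
```

```bash
python3 -m creep '[[0,0,50,0,0,6],[0,0,50,0,0,5.6],[4,0.4,50,0,0,0],[0,0,40,0,0,0],[0,0,25,0,0,0],[0,0,9.5,0,0,0],[0,0,0,0,0,0]]' | tail -6
python3 -m creep '[[0,0,0,0,0,0],[0,0,0,0,0,0],[0,0,0,0,0,0],[0,0,0,0,0,0],[0,0,0,0,0,0],[0,0,0,0,0,0]]' 255 50
python3 -m creep '[[0,0,-3,0,0,0],[0,0,-20,0,0,0],[0,0,-40,0,0,0],[0,0,-40,0,0,0],[0,0,-40,0,0,0],[0,0,0,0,0,0]]'
python3 -c "
from h import *
p,d=r.capture('side');cv2.imwrite('pics/s1.png',cv2.resize(p[100:330,180:480],None,fx=2.5,fy=2.5)[:,:,::-1])
go([.5,0,.2],94)"
```

```text
clock: 6.22
eef_pos: [0.5042, -0.145, 0.0273]
orientation: [-0.0, 0.9, -0.436, -0.0]
ft_force: [-0.7, 0.4, -0.9]
width: 1.003
gripper_force: 0.0
clock: 6.98
eef_pos: [0.504, -0.1449, 0.0272]
orientation: [-0.0, 0.9, -0.436, -0.0]
ft_force: [0.6, 0.5, 0.2]
width: 0.396
gripper_force: 0.0
clock: 7.72
eef_pos: [0.5056, -0.1456, 0.1735]
orientation: [-0.0, 0.9, -0.436, 0.004]
ft_force: [-0.1, -0.0, -0.7]
width: 0.001
gripper_force: 0.0
t 7.78 tcp [ 504.6 -145.2  171.5] F [-0.4  0.5 -0.3] q6 2.05
shift [-116.6  -86.6  -28.7] turn [   0.16   -0.17 -145.64] shift after turn [145.1   5.6 -28.5]
```

View pics/s1.png

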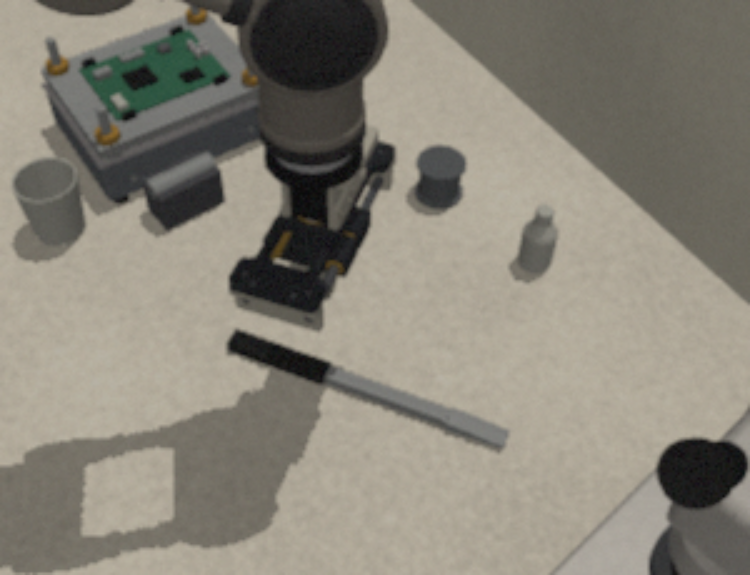

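The fingers were still closing when I lifted, so the bar stayed on the bench with its handle end at crop (235,342). I'll reopen partway, go back down and allow more time to close.

```bash
python3 -c "
from h import *
W=cloud('side',r.capture('side')[1]);b=sel(W,(.42,.66),(-.32,-.03),(.008,.03)); print('bar',rect(b))"
python3 -m creep '[[0,0,0,0,0,0],[0,0,0,0,0,0],[0,0,0,0,0,0],[0,0,0,0,0,0],[0,0,0,0,0,0],[0,0,40,0,0,0],[0,0,40,0,0,0],[0,0,40,0,0,0],[0,0,24,0,0,0],[0,0,0,0,0,0]]' 110 50
python3 -c "
from h import *
go([.504,-.145,.027],-52)"
```

```text
bar (array([ 535.4, -172.8]), array([ 24.2, 298.5]), 35.8)
clock: 9.07
eef_pos: [0.5039, -0.1448, 0.026]
orientation: [-0.0, 0.9, -0.436, -0.0]
ft_force: [0.9, -0.5, 0.0]
width: 0.566
gripper_force: 0.0
t 9.07 tcp [ 503.9 -144.8   26. ] F [ 0.9 -0.5  0. ] q6 2.05
shift [ 0.2  0.  -1. ] turn [0.01 0.04 0.36] shift after turn [ 0.2  0.  -1. ]
```

```bash
python3 -m creep '[[-10,-8,-1,0,0,2],[0,0,0,0,0,0]]' |tail -6
python3 -m creep '[[0,0,0,0,0,0],[0,0,0,0,0,0],[0,0,0,0,0,0],[0,0,0,0,0,0],[0,0,0,0,0,0],[0,0,0,0,0,0],[0,0,0,0,0,0],[0,0,0,0,0,0]]' 255 55
```

```text
clock: 9.32
eef_pos: [0.5041, -0.1317, 0.0273]
orientation: [-0.0, 0.893, -0.451, -0.0]
ft_force: [-0.1, 0.2, -0.1]
width: 0.572
gripper_force: 0.0
clock: 10.32
eef_pos: [0.5042, -0.1322, 0.0272]
orientation: [0.0, 0.892, -0.451, 0.0]
ft_force: [-0.3, -1.5, -0.7]
width: 0.236
gripper_force: 55.0
```

```bash
python3 -m creep '[[0,0,-10,0,0,0],[0,0,-30,0,0,0],[0,0,-40,0,0,0],[0,0,-40,0,0,0],[0,0,-30,0,0,0]]' |tail -6
python3 -m creep '[[0,0,0,0,0,-8],[0,0,0,0,0,-10],[0,0,0,0,0,-10],[0,0,0,0,0,-10],[0,0,0,0,0,-10],[0,0,0,0,0,-10],[0,0,0,0,0,-10],[0,0,0,0,0,-10],[0,0,0,0,0,-10],[0,0,0,0,0,-10]]' |tail -6
python3 -m creep '[[0,0,0,0,0,-10],[0,0,0,0,0,-10],[0,0,0,0,0,-10],[0,0,0,0,0,-10],[0,0,0,0,0,-6],[0,0,0,0,0,-3.5],[0,0,0,0,0,0]]' |tail -6
python3 - <<'E'
from h import *
p,d=r.capture('side');cv2.imwrite('pics/s2.png',cv2.resize(p[60:290,150:450],None,fx=2.5,fy=2.5)[:,:,::-1])
W=cloud('side',d);b=sel(W,(.4,.6),(-.02,.13),(.1,.21));print(len(b),rect(b));
for y in np.arange(-.02,.13,.02):
    t=b[abs(b[:,1]-y)<.01]; print(round(y,2),np.round(np.median(t,0),4) if len(t) else 0)
go([.502,.02,.2],94)
E
```

```text
clock: 10.95
eef_pos: [0.5037, -0.1317, 0.1791]
orientation: [-0.0, 0.892, -0.451, 0.0]
ft_force: [1.2, -0.6, -5.5]
width: 0.231
gripper_force: 55.0
clock: 12.2
eef_pos: [0.5034, -0.1317, 0.1772]
orientation: [-0.001, 0.925, 0.38, -0.001]
ft_force: [-0.5, -0.8, -4.7]
width: 0.231
gripper_force: 55.0
clock: 13.08
eef_pos: [0.5036, -0.1318, 0.1772]
orientation: [-0.0, 0.683, 0.73, -0.0]
ft_force: [0.3, 0.3, -3.9]
width: 0.232
gripper_force: 55.0
192 (array([493.3,  29.7]), array([20.5, 87.8]), 3.1)
-0.02 [ 0.4883 -0.0126  0.1621]
0.0 [0.4895 0.0018 0.162 ]
0.02 [0.4913 0.0203 0.1614]
0.04 [0.4909 0.0399 0.1595]
0.06 [0.4924 0.0589 0.158 ]
0.08 [0.4852 0.0721 0.1557]
0.1 0
0.12 0
t 13.12 tcp [ 503.7 -131.9  177.2] F [-0.4  0.5 -4.5] q6 -0.47
shift [151.6   8.3 -22.7] turn [-0.03 -0.02 -0.2 ] shift after turn [151.6   8.9 -22.8]
```

View pics/s2.png

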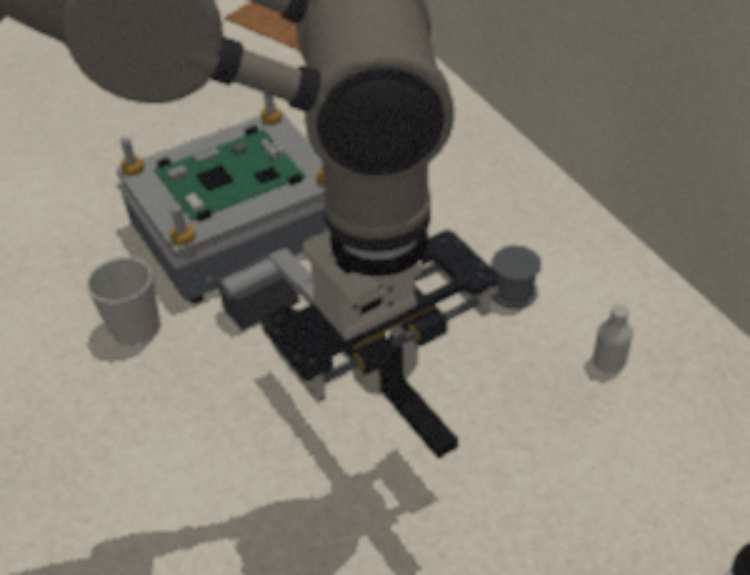

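The bar is held securely and points at the fixture, with its tip over the block at about crop (285,262). It droops nose-down about 1°. I'll advance and lower to just short of the gap.

```bash
python3 -m creep '[[40,4,0,0,0,0],[40,4,0,0,0,0],[31,0,20,0,0,0],[0,0,20,0,-1,0],[0,0,20,0,0,0],[0,0,10,0,0,0],[0,0,0,0,0,0],[0,0,0,0,0,0]]' |tail -6
cat > chk.py <<'E'
from h import *
import sys
for c in("top","side"):
    p,d=r.capture(c);W=cloud(c,d)
    if c=="top": cv2.imwrite(sys.argv[1],cv2.resize(p[170:300,110:310],None,fx=4,fy=4,interpolation=cv2.INTER_CUBIC)[:,:,::-1])
    t=sel(W,(.456,.53),(.145,.17),(.05,.075));t=t[np.r_[abs(t[:,0]-.4925)>.02]];print(c,"ridge95",np.round(np.percentile(t[:,2],90),4),len(t))
    for y in np.arange(.02,.23,.02):
        b=sel(W,(.47,.515),(y-.01,y+.01),(.03,.12)); b=b[abs(b[:,0]-(.501-.068*(y-.02)))<.006]
        if len(b): print(round(y,2),np.round(np.median(b,0),4),np.round(b[:,1].max(),4))
    p=sel(W,(.40,.63),(.22,.38),(.078,.12));print("plate z",np.round(np.median(p[:,2]),4))
go([.502,.02,.096],94,-1)
E
python3 chk.py pics/t1.png
```

```text
clock: 14.12
eef_pos: [0.5051, -0.0216, 0.1079]
orientation: [0.007, 0.683, 0.73, -0.006]
ft_force: [-0.3, 0.6, -5.4]
width: 0.23
gripper_force: 55.0
top ridge95 0.0621 132
0.12 [0.4918 0.1278 0.0896] 0.1288
0.14 [0.4919 0.1401 0.0881] 0.1498
0.16 [0.4922 0.1605 0.0854] 0.1686
0.18 [0.49   0.1746 0.0849] 0.1795
0.2 [0.488  0.2073 0.0796] 0.21
0.22 [0.4884 0.22   0.0877] 0.2294
plate z 0.089
side ridge95 0.0631 28
0.12 [0.4898 0.1214 0.0898] 0.1288
0.14 [0.4917 0.1431 0.0887] 0.1499
0.16 [0.4895 0.1575 0.0849] 0.1678
0.18 [0.4889 0.1754 0.0838] 0.1817
0.2 [0.4881 0.2086 0.0789] 0.21
0.22 [0.4871 0.213  0.0633] 0.2296
plate z 0.0899
t 14.22 tcp [505.1 -21.6 108. ] F [-0.   0.3 -3.8] q6 -0.24
shift [41.9 -0.4 11.2] turn [ 0.08  0.01 -0.17] shift after turn [41.9 -0.2 11.2]
```

View pics/t1.png

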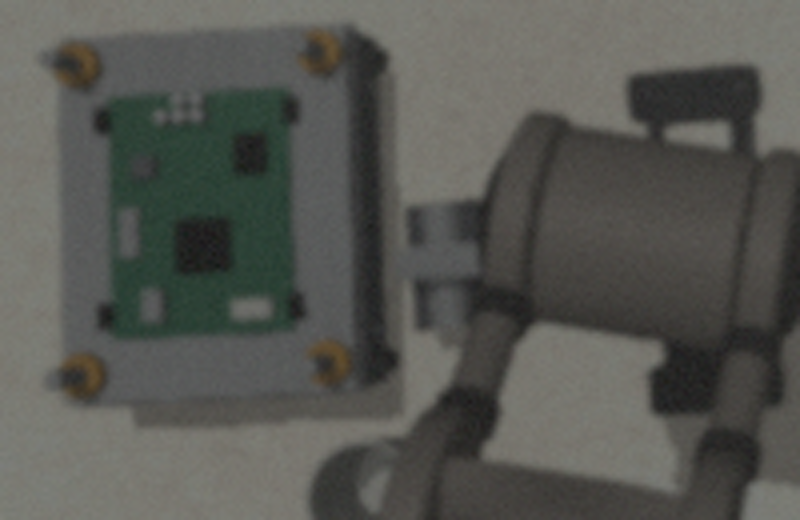

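The tip is at crop (405,262), squarely over the block and 24 mm short of the edge, about 12 mm too high. I'll lower it and slide it in.

```bash
python3 -m creep '[[0,0,6,0,0,0],[0,0,5,0,0,0],[0,0,0,0,0,0]]' |grep -E "pos|force"
python3 -m creep '[[8,0,0,0,0,0],[8,0,0,0,0,0],[4,0,0,0,0,0],[4,0,0,0,0,0],[4,0,0,0,0,0],[0,0,0,0,0,0]]' |grep -E "pos|force"
python3 -m creep '[[4,0,0,0,0,0],[4,0,0,0,0,0],[3,0,0,0,0,0],[3,0,0,0,0,0],[0,0,0,0,0,0]]' 
python3 chk.py pics/t2.png
```

```text
eef_pos: [0.5043, -0.0215, 0.0957]
ft_force: [0.5, -0.8, -4.1]
gripper_force: 55.0
eef_pos: [0.5028, 0.0067, 0.0958]
ft_force: [0.1, 0.1, -4.5]
gripper_force: 55.0
clock: 15.98
eef_pos: [0.5018, 0.0206, 0.0955]
orientation: [0.006, 0.683, 0.731, -0.006]
ft_force: [-0.3, 0.9, -3.3]
width: 0.232
gripper_force: 55.0Traceback (most recent call last):
  File "chk.py", line 6, in <module>
    t=sel(W,(.456,.53),(.145,.17),(.05,.075));t=t[np.r_[abs(t[:,0]-.4925)>.02]];print(c,"ridge95",np.round(np.percentile(t[:,2],90),4),len(t))
                                                                                                           ~~~~~~~~~~~~~^^^^^^^^^^^
    return _quantile_unchecked(
        a, q, axis, out, overwrite_input, method, keepdims, weights)
    return _ureduce(a,
                    func=_quantile_ureduce_func,
    ...<5 lines>...
                    overwrite_input=overwrite_input,
                    method=method)
    r = func(a, **kwargs)
    result = _quantile(arr,
                       quantiles=q,
    ...<2 lines>...
                       out=out,
                       weights=wgt)
    slices_having_nans = np.isnan(arr[-1, ...])
                                  ~~~^^^^^^^^^
IndexError: index -1 is out of bounds for axis 0 with size 0
```

The bar slid in with no contact force, so the tip sits about 16 mm under the edge. Next I'll work out the lever motion as small tool-frame increments, with the bar rolling over the ridge.

```bash
sed -i 's/;print(c,"ridge95".*$//' chk.py; sed -i 's/^    t=sel.*$//' chk.py
cat > lev.py <<'E'
import numpy as np
def P(al,s_in=85):
    a=np.radians(al);t=a+np.radians(1);s0=s_in-13*a
    u=np.array([np.cos(a),np.sin(a)]);n=np.array([-u[1],u[0]]);m=np.array([-np.sin(t),np.cos(t)])
    return np.array([.1565,.049])*1000+(-51-s0)*u+20*n+20.2*m
def inc(a,b):
    d=P(b)-P(a);t=np.radians(a+1);return np.round([d@[np.cos(t),np.sin(t)],d@[np.sin(t),-np.cos(t)]],2)
if __name__=="__main__":
    for a in range(-2,16): print(a,np.round(P(a),1),inc(a,a+1))
E
python3 lev.py; python3 chk.py pics/t2.png
```

```text
-2 [21.2 93.9] [-0.5   2.38]
-1 [20.6 91.6] [-0.5   2.38]
0 [20.1 89.2] [-0.5   2.37]
1 [19.7 86.8] [-0.5   2.37]
2 [19.3 84.4] [-0.5   2.37]
3 [18.9 82. ] [-0.5   2.36]
4 [18.6 79.7] [-0.5   2.36]
5 [18.3 77.3] [-0.5   2.35]
6 [18.  74.9] [-0.5   2.35]
7 [17.8 72.5] [-0.5   2.35]
8 [17.7 70.1] [-0.5   2.34]
9 [17.6 67.7] [-0.5   2.34]
10 [17.5 65.3] [-0.5   2.33]
11 [17.4 62.9] [-0.5   2.33]
12 [17.4 60.5] [-0.49  2.33]
13 [17.5 58.2] [-0.49  2.32]
14 [17.6 55.8] [-0.49  2.32]
15 [17.7 53.4] [-0.49  2.31]
0.18 [0.4889 0.189  0.0769] 0.1893
0.2 [0.4878 0.2024 0.0753] 0.2095
0.22 [0.4883 0.2198 0.0881] 0.2296
plate z 0.089
0.02 [0.5012 0.02   0.0821] 0.0285
0.04 [0.5032 0.0335 0.0813] 0.0377
0.16 [0.4861 0.1634 0.0729] 0.1646
0.18 [0.4878 0.1798 0.0763] 0.1878
0.2 [0.4886 0.205  0.0755] 0.2098
0.22 [0.4854 0.2137 0.0849] 0.227
plate z 0.0899
t 16.12 tcp [501.9  20.3  95.5] F [ 0.8  0.4 -4.8] q6 -0.15
shift [-0.3  0.1 -0.5] turn [ 0.   -0.   -0.14] shift after turn [-0.3  0.1 -0.5]
```

View pics/t2.png

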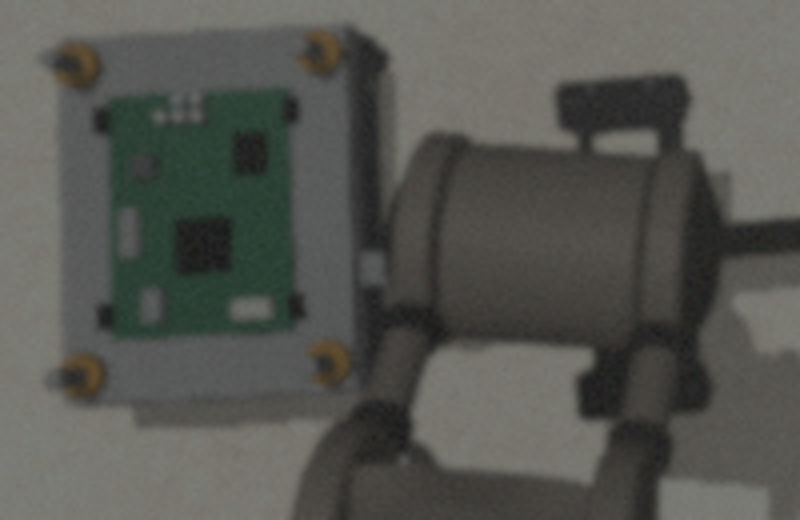

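The bar enters under the plate's front edge at crop (370,268), with the plate still down. I'll seat the bar on the block and bring it up to contact.

```bash
python3 -m creep '[[0,0,1.6,0,0,0],[-0.5,0,2.4,0,1,0],[-0.5,0,2.4,0,1,0],[-0.5,0,2.4,0,1,0],[-0.5,0,2.4,0,1,0],[0,0,0,0,0,0]]' |grep -E "pos|force"
python3 -m creep '[[-0.5,0,2.4,0,1,0],[-0.5,0,2.4,0,1,0],[-0.5,0,2.4,0,1,0],[0,0,0,0,0,0]]'|grep -E "pos|force"
python3 chk.py pics/x.png | grep -E "plate|tcp"
```

```text
eef_pos: [0.5019, 0.0182, 0.0841]
ft_force: [0.2, 0.3, -4.3]
gripper_force: 55.0
eef_pos: [0.5027, 0.0175, 0.0789]
ft_force: [-4.5, 2.0, 15.4]
gripper_force: 55.0
plate z 0.0898
plate z 0.0908
t 17.48 tcp [502.7  17.5  78.9] F [-4.7  1.7 14.3] q6 -0.34
```

```bash
python3 -m creep '[[-0.5,0,2.4,0,1,0],[-0.5,0,2.4,0,1,0],[-0.5,0,2.4,0,1,0],[-0.5,0,2.4,0,1,0],[0,0,0,0,0,0]]'
python3 chk.py pics/x.png | grep -E "plate|tcp|^t|side"
python3 -c "
from h import *
go([.502,.018,.06],94,13)"
```

```text
clock: 18.1
eef_pos: [0.5037, 0.0166, 0.0699]
orientation: [-0.062, 0.68, 0.728, 0.061]
ft_force: [-2.4, -0.3, 20.1]
width: 0.232
gripper_force: 55.1
plate z 0.0934
plate z 0.0943
t 18.2 tcp [503.7  16.6  70. ] F [-3.8 -0.1 20.2] q6 -0.44
t 18.2 tcp [503.7  16.6  70. ] F [-3.8 -0.1 20.2] q6 -0.44
shift [-0.3 -1.6 10. ] turn [ 0.3   3.   -0.05] shift after turn [-0.8 -1.6 10. ]
```

```bash
python3 -m creep '[[-0.5,0,2.4,0,1,0],[-0.5,0,2.4,0,1,0],[-0.5,0,2.4,0,1,0],[-0.5,0,2.4,0,1,0],[0,0,0,0,0,0]]'|grep -E "pos|force"
python3 chk.py pics/t3.png | grep -E "plate|tcp|0.1|0.2"
```

```text
eef_pos: [0.5042, 0.0163, 0.0604]
ft_force: [-4.0, -0.0, 21.8]
gripper_force: 55.1
0.1 [0.4961 0.1006 0.0635] 0.1087
0.12 [0.494  0.1212 0.0677] 0.1298
0.14 [0.4919 0.1415 0.0722] 0.1493
0.16 [0.4921 0.1604 0.0758] 0.1689
0.18 [0.49   0.1797 0.0781] 0.19
0.2 [0.4879 0.2016 0.0821] 0.2096
0.22 [0.4884 0.2192 0.0953] 0.229
plate z 0.0976
0.02 [0.5029 0.0118 0.0433] 0.0127
0.12 [0.4896 0.1249 0.0687] 0.1293
0.14 [0.4897 0.138  0.0693] 0.1494
0.16 [0.4899 0.1592 0.0754] 0.1688
0.18 [0.4907 0.1775 0.0783] 0.1899
0.2 [0.4884 0.2066 0.0821] 0.2098
0.22 [0.4859 0.214  0.0953] 0.2279
plate z 0.0983
t 18.93 tcp [504.2  16.3  60.4] F [-3.2 -1.3 20.5] q6 -0.54
```

View pics/t3.png

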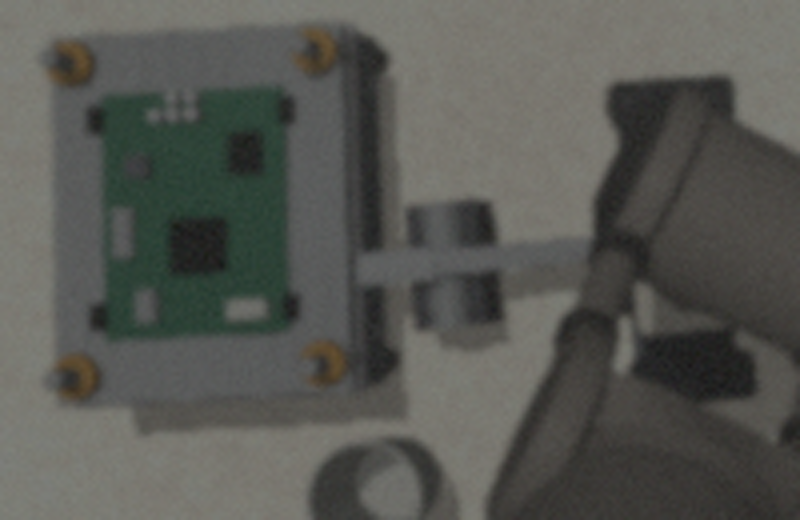

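The bar lies across the block (crop 405–500, y≈258) with its tip under the plate, which is about 8.5 mm up. The block stands undisturbed. A little more pressing will do it.

```bash
python3 -m creep '[[-0.4,0,1.9,0,0.8,0],[-0.4,0,1.9,0,0.8,0],[0,0,0,0,0,0],[0,0,0,0,0,0]]'|grep -E "pos|force"
python3 chk.py pics/x.png | grep -E "plate|tcp"
```

```text
eef_pos: [0.5043, 0.0164, 0.0566]
ft_force: [-3.1, -1.7, 21.8]
gripper_force: 55.1
plate z 0.0992
plate z 0.0998
t 19.52 tcp [504.3  16.4  56.6] F [-2.6 -1.5 22.3] q6 -0.57
```

The plate is now about 10 mm up (+10.2 and +9.9 in the two views). I'll reverse the lever motion, lift the bar off the ridge and draw it out.

```bash
python3 -m creep '[[0.5,0,-2.4,0,-1,0],[0.5,0,-2.4,0,-1,0],[0.5,0,-2.4,0,-1,0],[0.5,0,-2.4,0,-1,0],[0.5,0,-2.4,0,-1,0],[0.5,0,-2.4,0,-1,0],[0.5,0,-2.4,0,-1,0],[0.5,0,-2.4,0,-1,0]]'|grep -E "pos|force"
python3 -m creep '[[0.5,0,-2.4,0,-1,0],[0.5,0,-2.4,0,-1,0],[0.5,0,-2.4,0,-1,0],[0.5,0,-2.4,0,-1,0],[0.5,0,-2.4,0,-1,0],[0,0,-3,0,0,0],[0,0,0,0,0,0]]'|grep -E "pos|force"
python3 chk.py pics/x.png
python3 -c "
from h import *
go([.502,.018,.1],94,0)"
```

```text
eef_pos: [0.502, 0.0168, 0.0732]
ft_force: [1.0, -0.1, -2.6]
gripper_force: 55.0
eef_pos: [0.5019, 0.0178, 0.0884]
ft_force: [0.0, -0.1, -4.8]
gripper_force: 55.0
0.16 [0.4921 0.1626 0.0764] 0.1697
0.18 [0.49   0.1803 0.0749] 0.1889
0.2 [0.4879 0.2039 0.075 ] 0.2093
0.22 [0.4884 0.2191 0.0977] 0.2298
plate z 0.0992
0.02 [0.5011 0.0183 0.0747] 0.0279
0.04 [0.505  0.0306 0.0742] 0.0306
0.16 [0.4886 0.165  0.0768] 0.1685
0.18 [0.4891 0.1812 0.0759] 0.1895
0.2 [0.489  0.206  0.0767] 0.21
0.22 [0.4865 0.2137 0.0764] 0.2291
plate z 0.1003
t 21.5 tcp [501.8  17.7  88.1] F [-0.8  0.6 -4.3] q6 -0.25
shift [ 2.6  0.3 -7.7] turn [-0.02 -3.61 -0.14] shift after turn [ 2.1  0.3 -7.9]
t 21.5 tcp [501.8  17.7  88.1] F [-0.8  0.6 -4.3] q6 -0.25
shift [  0.8   0.2 -11.8] turn [-0.02 -2.61 -0.14] shift after turn [  0.2   0.2 -11.9]
```

```bash
python3 -m creep '[[0,0,-3,0,0,0],[-4,0,0,0,0,0],[-8,0,0,0,0,0],[-12,0,0,0,0,0],[-20,0,0,0,0,0],[-25,0,-5,0,0,0],[-25,0,-20,0,-1,0],[-20,0,-20,0,-1.6,0],[0,0,0,0,0,0]]'
python3 - <<'E'
from h import *
for c in("top","side"):
    p,d=r.capture(c);W=cloud(c,d);cv2.imwrite(f"pics/{c}5.png",p[:,:,::-1])
    t=sel(W,(.42,.56),(.13,.185),(.057,.075)); print("ridge",rect(t),len(t))
    p=sel(W,(.40,.63),(.22,.38),(.078,.12));print("plate z",np.round(np.median(p[:,2]),4))
go([.502,-.09,.06],94,0)
E
```

```text
clock: 22.62
eef_pos: [0.5107, -0.0995, 0.1326]
orientation: [0.002, 0.684, 0.73, 0.001]
ft_force: [0.1, 0.6, -4.1]
width: 0.234
gripper_force: 55.0
ridge (array([492.6, 156.9]), array([79.7, 21.4]), 5.7) 230
plate z 0.0993
ridge (array([491.9, 157.8]), array([79.4, 22.3]), 4.8) 132
plate z 0.1001
t 22.73 tcp [509.3 -97.6 130.9] F [-0.1  1.6 -4.8] q6 -0.4
shift [ 8.  -6.7 70.9] turn [-0.04 -0.06 -0.19] shift after turn [ 8.1 -6.7 70.9]
```

View pics/side5.png

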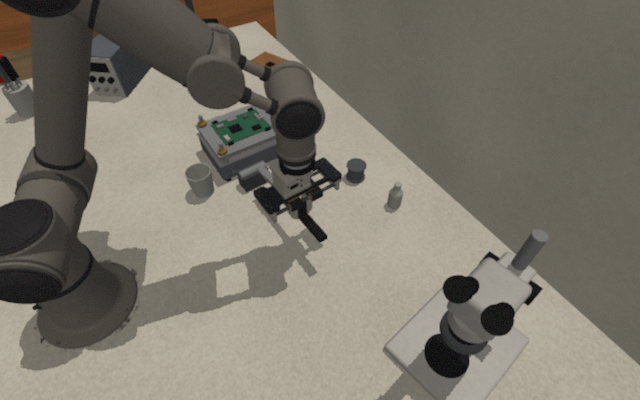

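The bar is out and level, and the block, cup, spool and flux bottle are all where they were. The plate stays up. I'll move back and lay the bar down.

```bash
python3 -m creep '[[-30,0,0,0,0,0],[-30,0,20,0,0,0],[-15,0,25,0,0,0],[0,0,25,0,0,0],[0,0,15,0,0,0],[0,0,9,0,0,0],[0,0,3,0,0,0],[0,0,0,0,0,0]]'|grep -E "pos|force"
python3 - <<'E'
from h import *
p,d=r.capture("side");W=cloud("side",d)
for y in np.arange(-.28,.06,.02):
    b=sel(W,(.47,.55),(y-.01,y+.01),(.007,.03)); 
    if len(b): print(round(y,2),np.round(np.median(b,0),4),len(b))
go([.51,-.17,.027],94,0)
E
```

```text
eef_pos: [0.5152, -0.1723, 0.0348]
ft_force: [0.8, -0.6, -5.1]
gripper_force: 55.0
-0.26 [ 0.5189 -0.2607  0.0234] 93
-0.24 [ 0.5174 -0.24    0.0232] 77
-0.22 [ 0.5154 -0.221   0.023 ] 77
-0.2 [ 0.5142 -0.1997  0.0221] 71
-0.18 [ 0.5138 -0.1814  0.0223] 96
-0.08 [ 0.5003 -0.0712  0.0124] 1
-0.06 [ 0.5    -0.0561  0.0175] 21
-0.04 [ 0.5032 -0.0398  0.0173] 37
-0.02 [ 0.5021 -0.0205  0.0157] 46
0.0 [5.027e-01 5.000e-04 1.420e-02] 46
0.02 [0.501  0.0204 0.0112] 39
0.04 [0.5017 0.0313 0.0101] 3
t 23.77 tcp [ 515.2 -172.4   35. ] F [ 0.3  0.4 -4.3] q6 -0.53
shift [ 2.8 -5.1  8. ] turn [ 0.06  0.03 -0.13] shift after turn [ 2.8 -5.1  8. ]
```

```bash
python3 -m creep '[[0,0,3,0,1.2,0],[0,0,2,0,0,0],[0,0,1.5,0,0,0],[0,0,0.8,0,0,0],[0,0,0,0,0,0]]'|grep -E "pos|force"
python3 -m creep '[[0,0,0,0,0,0],[0,0,0,0,0,0],[0,0,0,0,0,0],[0,0,0,0,0,0],[0,0,0,0,0,0]]' 120|grep -E "pos|width"
python3 -m creep '[[0,0,-10,0,0,0],[0,0,-20,0,0,0],[0,0,-50,0,0,0],[0,0,-60,0,0,0],[0,0,-60,0,0,0],[-10,0,0,0,0,0],[0,0,0,0,0,0],[0,0,0,0,0,0]]'|grep -E "pos|width"
python3 - <<'E'
from h import *
for c in("top","side"):
    p,d=r.capture(c);W=cloud(c,d);cv2.imwrite(f"pics/{c}6.png",p[:,:,::-1])
    t=sel(W,(.42,.56),(.13,.185),(.057,.075)); print("ridge",rect(t),len(t))
    b=sel(W,(.45,.57),(-.33,.06),(.008,.03)); print("bar",rect(b),np.percentile(b[:,2],[5,50,95]))
    p=sel(W,(.40,.63),(.22,.38),(.078,.12));print("plate z",np.round(np.median(p[:,2]),4))
go([.51,-.17,.027],94,0)
E
```

```text
eef_pos: [0.5149, -0.1724, 0.0272]
ft_force: [-0.9, 0.2, -3.1]
gripper_force: 55.0
eef_pos: [0.5149, -0.1723, 0.0271]
width: 0.532
eef_pos: [0.5149, -0.186, 0.2253]
width: 0.53
ridge (array([492.2, 157.8]), array([80.2, 23.6]), 9.0) 239
bar (array([507.3, -52.4]), array([ 19.7, 165.6]), 3.8) [0.00911612 0.01276098 0.01662417]
plate z 0.0992
ridge (array([491.3, 159.4]), array([80.8, 26.9]), 6.4) 144
bar (array([ 510.4, -118.6]), array([ 22.8, 301.2]), 4.0) [0.00952649 0.01327333 0.01593146]
plate z 0.1001
t 26.12 tcp [ 515.2 -186.   225.4] F [ 0.4  0.4 -0.8] q6 -0.57
shift [ 11.8  -3.6 198.7] turn [-0.14 -1.3  -0.14] shift after turn [ 16.4  -4.1 198.4]
```

View pics/side6.png

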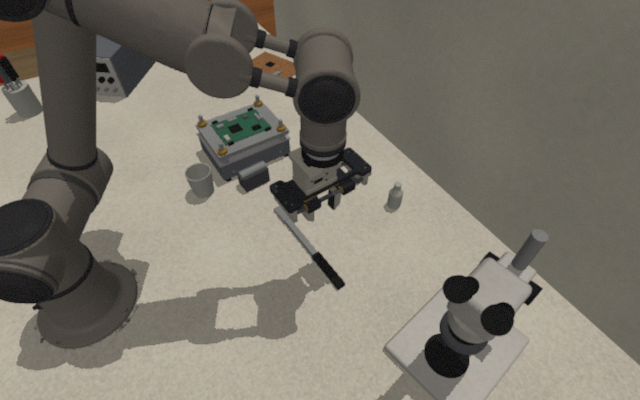

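The bar lies flat with its tip at (280,212) and handle end at (340,285), about 10 cm clear of the block at (252,176). The block is standing, the plate is about 10 mm up, the other items are undisturbed, and the gripper is well clear. I'll hand it in.

```bash
python3 -c "
from plant import r
print(r.sign_off())"
```

```text
the job is handed in; nothing more can be done
None
```

The job is handed in: the plate was levered up about 10 mm with the bar on the block, and the bar now lies flat on the bench, clear of the fixture and the block, with everything else undisturbed except for a missed first grip that nudged the bar about a centimetre.

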